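# Index the decorating wheel to its next hole

### The arm

A 6-joint arm with a two-finger parallel gripper is mounted at the origin on the work surface. World frame = base frame: x ahead of the robot, y to its left, z up, the work surface at z = 0. Lengths are in m, angles in rad, forces in N, time in s.
With the tool pointing down it reaches from about 0.325 to 0.775 m from the base axis. Payload 5.5 kg.
Tool frame: the origin (TCP) lies at the centre of the arm's flange, where the gripper is bolted on; the fingertips stand 173 mm ahead of it and the grasp point (between the pads) lies 155 mm ahead of it; y points along the fingers, x is the direction in which the jaws open and shut, and the axes are right-handed (so a half turn about y gives the same grasp; the last joint's range is limited). The gripper opens to 85 mm and grips with 20 to 120 N. Pads are 22 mm wide; open, the fingers measure 114 mm over their backs; the gripper's body (76 mm by 85 mm) begins 54 mm behind the grasp point. The pads swing forward as they close: fully open they stand 13 mm farther back than shut.
Start: joints at [-1.347, 0.091, 1.231, -0, 1.82, -0.057], TCP at [0.166, -0.577, 0.405] pointing down, gripper open.
Joint ranges: [-2.87, 2.87], [-0.86, 2.18], [0.17, 2.46], [-1.51, 4.65], [0.06, 2.69], [-2.65, 2.65]. Speed limits (rad/s): [2.57, 2.57, 3.01, 3.14, 3.14, 3.14].

### API

Orientations are given as a 3x3 rotation matrix whose columns are the frame's x, y, z axes.
In Python, from rig import status, eyes, workorder gives the robot as it stands. The module is installed in compiled form; this text tells all that it offers.
- The arm moves only by the shell command python3 -m creep 'ROWS' [FORCE]. ROWS is JSON, a list of rows, each a list of 7 numbers: the turn, a rotation vector about the tool's x, y, z in degrees, then the shift along the tool's x, y, z in cm, then the gripper command: -1 is shut, 1 is fully open, values between are in proportion. A call has 1 to 8 rows; each row is the pose to reach, as a shift and turn from the pose measured when the call began, along the tool's axes at that moment; what a row does not reach only later rows make up. A row lasts 1/8 s, in which the tool goes at most 62.5 mm and 10.7 degrees, less where a joint would pass 70% of its speed; a pose out of reach is approached as far as the arm can. A call with a gripper value outside its range is refused whole. The fingers move at their own pace and stop on an object; FORCE is the grip in N (left out, the last holds). Time passes only in rows, so rows that repeat a pose let the fingers close. It gives the time, the measured TCP pose, the force and the opening at its end, in the units of the state.
- status.observe(): the state, without advancing time (a new reading comes with each control period).
- eyes.capture(name): name is "scene" or "top" or "wrist"; returns the picture (384x512x3 uint8, red, green, blue); there is no depth.
- eyes.calibration(name): a dict with "fx", "fy", "cx", "cy" (pixels), "k1" (the pictures are not rectified: a ray, as slopes to the right and down, at radius r is drawn at 1 + k1 r^2 times it, then the intrinsics apply), "rvec" (rotation vector, rad) and "tvec" (3), from world to camera coordinates, as OpenCV has them. Camera axes: x right, y down, z forward; pixel columns grow to the right and rows downward; lengths in m; the calibration is good to about 2 mm. A picture is of the moment at which its call begins: read the wrist's pose just before it. calibration takes no time and is no camera call; for the wrist camera it gives the pose at the moment of the call.
- workorder.close_job(): hands the job in, once; it reports no verdict.
Trained networks look in the newest picture that a camera, given by its name, has taken for a name from the list of things; names that differ only in an ending like _2 or _b are one class to them, and where a whole thing is asked for, a point or a joint stands for the part that bears it (a point fixed in the world has none). Each returns a list of dicts, best first, with "score" (0 to 1); they miss things now and then, are a little off and sometimes report something else, mostly with a low value. They report only what shows in the picture. A call takes as long as a camera call. They do not tell look-alikes from the thing itself.
- eyes.outline_of(camera, thing): "pixels" (384x512 bool, what is visible of it) and "at" ([column, row] in pixels, amid what is visible of it).
The state is a dict: "clock": time; "joints": joint angles; "joint_velocities": joint speeds; "joint_efforts": joint torques, N m; "tool_pos": TCP position; "orientation": TCP orientation; "wrist_force": force on the tool from outside, world axes, zero at the start; "moment": the same for the moment, N m; "grip_width": finger opening in m.
Only numpy, scipy, OpenCV 4.12 (cv2) and the standard library are available. Lean on these libraries where they do the work, as an engineer would, in place of code of your own. Each camera call takes 0.05 s, during which the arm holds its last target.

### The job

The dish on the decorating wheel is being dotted in eight equal places and the next place has to come under the dotting arm. With the fingertips, press the wheel's spring plunger in, turn the wheel clockwise (seen from above) to the very next hole of the index ring, and let the plunger spring fully back out so that its pin locks the wheel there. Nothing is to be picked up: keep the dish in its place on the wheel, and leave everything else on the table as it is.

Things in the scene. Friction and masses are not known exactly. Their poses are not given: they have to be found in the camera images.
- wheel (a joint): the turning wheel head: an aluminium disc 249 mm across, its flat top 58 mm above the table, with light bearing drag (about 0.15 N m). Angle in rad, 0 at the start, growing clockwise seen from above. While the plunger's pin sits in a hole of the index ring the wheel is locked, with about 0.01 rad of play
- index_ring: flat steel ring fixed on the pan around the wheel, 254 to 320 mm across, its top 50 mm above the table, 6 mm thick, with 8 equal holes 11 mm across, one every 45 degrees (0.785 rad), on a circle of radius 143 mm. Origin on the table at the wheel's axis
- wheel_centre (a point): centre of the wheel head's top face, 58 mm above the table; it turns with the wheel, z up, and its x axis points away from the plunger
- plunger (a joint): the indexing plunger, carried by the wheel near its rim: moves straight down when pressed, springs back up. In m: 0 = fully out (up), 0.010 = at its stop; about 4 N start it, 9 N press it fully. It lowers the pin, which is clear of its hole from about 7 mm on. Let go between holes, the pin rides under the ring and the plunger stays about 7 mm down until a hole comes over the pin
- plunger_top (a point): centre of the top face of the plunger's black cap, a flat disc 32 mm across and 8 mm thick, on a steel boss. The top is 86 mm above the table when out; it lies 105 mm from the wheel's centre and goes round with the wheel. Nothing is fixed above it on its way to the next hole
- pin_tip (a point): round nose of the plunger's steel pin (8 mm across), 38 mm outward of the cap's centre. It comes up through a hole of the ring from below; seated it stands 2 mm above the ring, 52 mm above the table, and is seen in its hole. Let go within about 3 mm (0.02 rad) of a hole's centre it draws itself in
- wheel_base: fixed grey cast pan of the wheel, 320 mm across, 44 mm high, origin at its centre on the table. Its x axis points to the dotting arm: an upright rod 184 mm from the centre, 170 mm high, with a level arm 138 mm above the table reaching in to a dotting tool 52 mm from the centre, 193 mm high. At the start the plunger is on the side opposite the rod
- dish: loose terracotta dish on the middle of the wheel, 124 mm across and 21 mm high (its rim 79 mm above the table), four blue beads on its inside; origin at the centre of its underside. It rides with the wheel
- roller: loose wooden rolling pin lying on the table, barrel 42 mm thick and 200 mm long, 332 mm over its handles, along its x axis; origin under its middle
- square_cutter: loose square steel cutter, 46 mm wide and 30 mm high, open top and bottom, beside the wheel; origin at the centre of its underside
- round_cutter: loose round steel cutter, 38 mm across and 26 mm high, open top and bottom, beside the wheel; origin at the centre of its underside
- brush: loose brush lying on the table along its x axis; origin under its middle
- glaze_jar: loose closed jar, 54 mm across and 62 mm high, beside the wheel; origin at the centre of its underside
- tub: loose green tub with a clear lid, 93 by 128 mm and 58 mm high, beside the wheel; origin at the centre of its underside
Not all that is in view belongs to the job. What is shaped like the dish but purple is not meant.

How it is judged:
On the way, in this order (a step that is already met when the one before it is completed fails the run):
1. a finger presses the plunger in, so that its pin is out of the first hole (value of joint plunger above 0.006 m and contact force between the fingers and plunger above 1 N and value of joint wheel below 0.2 rad).
2. the wheel has been turned clockwise to the next hole (value of joint wheel between 0.735 and 0.835 rad), for 0.1 s.
At the end, for the whole second after the job is handed in: The wheel stands still one hole (0.785 rad, within 0.03) clockwise of where it began, with the plunger sprung out (less than 2 mm in). The dish sits flat on the wheel, within 12 mm of its centre and turned with it to within 0.15 rad, and the other loose things are within 10 mm of where they were (value of joint wheel between 0.755 and 0.815 rad and value of joint plunger below 0.002 m and velocity of joint wheel between -0.02 and 0.02 rad/s and horizontal distance between dish and wheel_centre below 0.012 m and z of dish in the frame of wheel_centre below 0.004 m and angle between the x axis of dish and the x axis of wheel_centre, either way round below 0.15 rad and angle between dish's own z axis and vertical below 0.05 rad and linear speed of dish below 0.02 m/s and distance of each of roller, square_cutter, round_cutter, brush, glaze_jar, tub from where it was at the start of the episode below 0.01 m); the robot touches nothing.
It fails at once if the wheel is turned the wrong way, more than a third of a hole spacing back (value of joint wheel below -0.27 rad).
It fails at once if the wheel is turned past the next hole, half-way or more to the one after (value of joint wheel above 1.17 rad).
It fails at once if the dish is lifted or tipped off the wheel (z of dish in the frame of wheel_centre above 0.006 m or angle between dish's own z axis and vertical above 0.12 rad).
It fails at once if the dish is shoved out of its place on the wheel (horizontal distance between dish and wheel_centre above 0.015 m).
It fails at once if another loose thing is lifted, carried or knocked from its place (distance of any of roller, square_cutter, round_cutter, brush, glaze_jar, tub from where it was at the start of the episode above 0.012 m).
It also fails if it takes over 38 s, if anything falls off the work surface, if the arm or the gripper's body presses on something with over 40 N, if the wrist force passes 120 N, or if a joint passes its speed limit or range.

## Working session

There is one attempt and no reset: what is moved stays moved. The work goes in short steps, Python scripts to look and compute and a shell command to move; the robot and the scene stay as the last step left them, time stands still between calls to the robot, and variables do not carry over. Pictures are saved under pics/ and viewed, and the job is handed in when it is done.

```bash
mkdir -p pics; python3 - <<'E'
from rig import status, eyes
import cv2
s=status.observe()
for k,v in s.items(): print(k,v)
for n in ["scene","top","wrist"]:
    im=eyes.capture(n); cv2.imwrite(f"pics/{n}0.png",im[:,:,::-1]); print(n,eyes.calibration(n))
E
```

```text
clock 0.0
joints [-1.34669339e+00  9.18554856e-02  1.23190969e+00 -3.05012801e-05
  1.81981495e+00 -5.67162874e-02]
joint_velocities [-2.57918995e-03 -3.37410069e-05  3.38117848e-04  3.02882853e-04
  2.33899026e-04  3.08018900e-05]
joint_efforts [ 6.52577601e-04 -4.58725047e+01 -4.18027639e+01  9.33955334e-06
  1.15113426e-02  2.78750258e-05]
tool_pos [ 0.16628066 -0.57654918  0.40353912]
orientation [[ 2.77135210e-01 -4.70500742e-04  9.60830815e-01]
 [-9.60828877e-01  1.93120355e-03  2.77135597e-01]
 [-1.98595238e-03 -9.99998025e-01  8.31338010e-05]]
wrist_force [0.31702316 0.73794007 0.1824481 ]
moment [ 0.02193932  0.00772943 -0.02681985]
grip_width 0.08571062769777998
scene {'fx': 406.1203232181524, 'fy': 406.1203232181524, 'cx': 259.19562204144603, 'cy': 194.02126924960737, 'k1': -0.060313018986163, 'rvec': array([ 2.06514203,  0.91276199, -0.42723858]), 'tvec': array([-0.3703544 , -0.15990923,  1.43567367])}
top {'fx': 417.8806241848004, 'fy': 417.8806241848004, 'cx': 252.5057254839988, 'cy': 190.40052394754932, 'k1': -0.06086280792142547, 'rvec': array([ 2.1620194 , -2.16414465,  0.15215719]), 'tvec': array([-0.00243192,  0.51531468,  1.31149661])}
wrist {'fx': 330.6516039086342, 'fy': 330.6516039086342, 'cx': 253.0460723358772, 'cy': 187.753010810111, 'k1': -0.008368842688096607, 'rvec': array([-2.31545025,  1.74066846,  0.25846224]), 'tvec': array([-0.59962492, -0.03845424,  0.38028354])}
```

View pics/scene0.png

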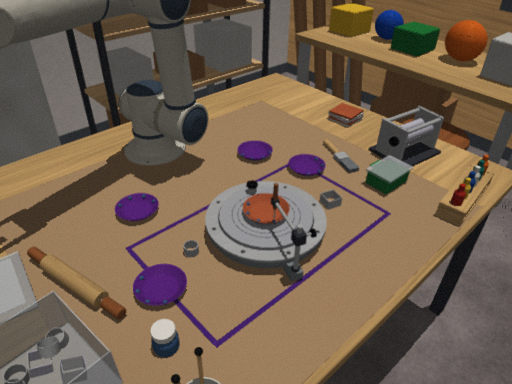

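View pics/top0.png

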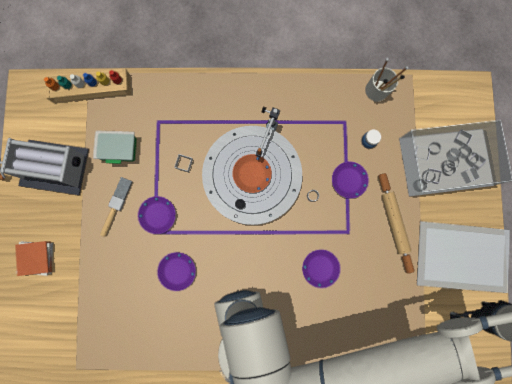

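View pics/wrist0.png

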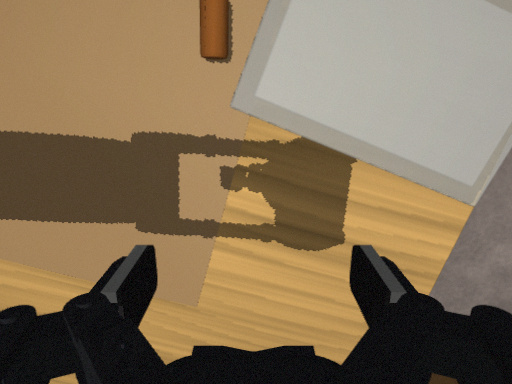

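```bash
cat > h.py <<'E'
import numpy as np, cv2
from rig import status, eyes
def bp(cam,px,z,cal=None):
    c=cal or eyes.calibration(cam)
    K=np.array([[c['fx'],0,c['cx']],[0,c['fy'],c['cy']],[0,0,1]]);D=np.array([c['k1'],0,0,0,0])
    u=cv2.undistortPoints(np.array(px,float).reshape(-1,1,2),K,D)[:,0]
    R=cv2.Rodrigues(np.array(c['rvec']))[0];t=np.array(c['tvec'])
    C=-R.T@t; d=np.c_[u,np.ones(len(u))]@R
    return C+d*((z-C[2])/d[:,2])[:,None]
E
python3 - <<'E'
from h import *
for cam in ["top","scene"]:
  im=eyes.capture(cam)
  for th,z in [("plunger",.086),("dish",.07),("index_ring",.05),("wheel",.058),("wheel_base",.044),("dotting_arm",.138)]:
    try: o=eyes.outline_of(cam,th)
    except Exception as e: print(th,e); continue
    for q in o[:3]:
      m=q['pixels']; ys,xs=np.nonzero(m)
      hull=cv2.convexHull(np.c_[xs,ys].astype(np.int32))[:,0]
      P=bp(cam,hull,z)
      A=np.c_[2*P[:,:2],np.ones(len(P))];s=np.linalg.lstsq(A,(P[:,:2]**2).sum(1),rcond=None)[0]
      print(cam,th,round(q['score'],2),q['at'],m.sum(),bp(cam,[q['at']],z)[0].round(4),'circ',s[:2].round(4),round(np.sqrt(s[2]+s[0]**2+s[1]**2),4))
im=eyes.capture("top")
cv2.imwrite("pics/topz.png",cv2.resize(im[95:245,180:330,::-1],(600,600),interpolation=cv2.INTER_CUBIC))
im=eyes.capture("scene")
cv2.imwrite("pics/scz.png",cv2.resize(im[150:300,180:350,::-1],(680,600),interpolation=cv2.INTER_CUBIC))
E
```

```text
top plunger 0.6 [239.0, 204.7] 57 [0.4643 0.0394 0.086 ] circ [0.4683 0.0371] 0.0127
top plunger 0.24 [242.6, 192.3] 3649 [0.5026 0.0284 0.086 ] circ [0.5576 0.0008] 0.124
top dish 0.95 [317.6, 266.9] 1179 [ 0.2736 -0.202   0.07  ] circ [ 0.2677 -0.2126] 0.0591
top dish 0.87 [154.4, 217.5] 1106 [0.4259 0.302  0.07  ] circ [0.4342 0.2964] 0.0581
top dish 0.83 [251.3, 176.8] 1166 [0.5536 0.0013 0.07  ] circ [5.658e-01 2.000e-04] 0.0607
top index_ring 0.94 [219.7, 198.6] 3008 [0.487  0.1012 0.05  ] circ [ 0.5661 -0.0014] 0.1608
top index_ring 0.33 [394.3, 222.8] 1258 [ 0.4091 -0.4538  0.05  ] circ [ 0.3983 -0.3976] 0.1477
top wheel 0.67 [116.3, 144.9] 1255 [0.6592 0.434  0.058 ] circ [0.6612 0.4387] 0.0716
top wheel 0.64 [240.8, 188.6] 3540 [0.5178 0.0344 0.058 ] circ [ 0.566  -0.0014] 0.1247
top wheel 0.39 [239.4, 203.7] 92 [0.47   0.0387 0.058 ] circ [0.4559 0.0425] 0.027
top wheel_base 0.86 [269.4, 181.3] 6915 [ 0.5432 -0.0569  0.044 ] circ [ 0.5931 -0.0111] 0.1773
dotting_arm it knows: brush, dish, glaze_jar, index_ring, pin_tip, plunger, plunger_top, roller, round_cutter, square_cu
[... 423 characters left out ...]
 207.5] 1024 [0.5581 0.0072 0.07  ] circ [0.5601 0.0087] 0.0632
scene dish 0.71 [254.0, 151.3] 534 [0.3282 0.1763 0.07  ] circ [0.3227 0.1835] 0.058
scene index_ring 0.79 [259.1, 249.1] 2525 [ 0.6464 -0.0958  0.05  ] circ [5.701e-01 1.000e-04] 0.1602
scene index_ring 0.32 [269.5, 227.4] 7419 [ 0.6069 -0.0227  0.05  ] circ [ 0.589  -0.0121] 0.1709
scene wheel 0.73 [261.5, 224.9] 3250 [ 0.5926 -0.0377  0.058 ] circ [0.5653 0.0011] 0.1282
scene wheel_base 0.73 [270.1, 226.1] 7677 [ 0.5996 -0.0132  0.044 ] circ [ 0.5856 -0.0078] 0.1755
dotting_arm it knows: brush, dish, glaze_jar, index_ring, pin_tip, plunger, plunger_top, roller, round_cutter, square_cutter, tub, wheel, wheel_base, wheel_centre
```

View pics/topz.png

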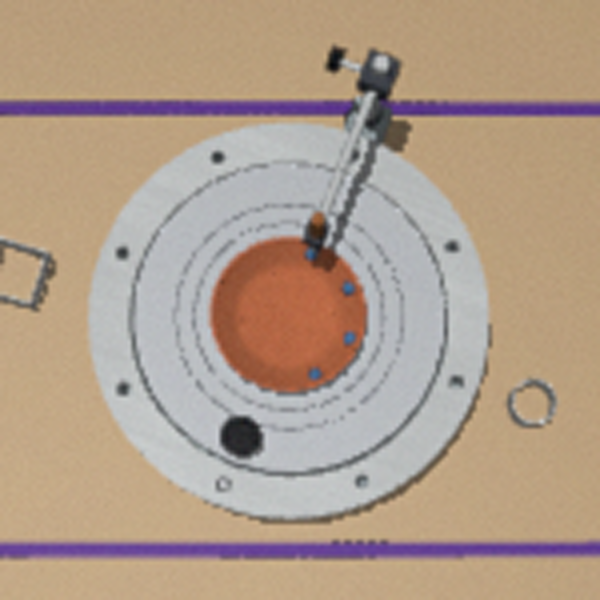

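View pics/scz.png

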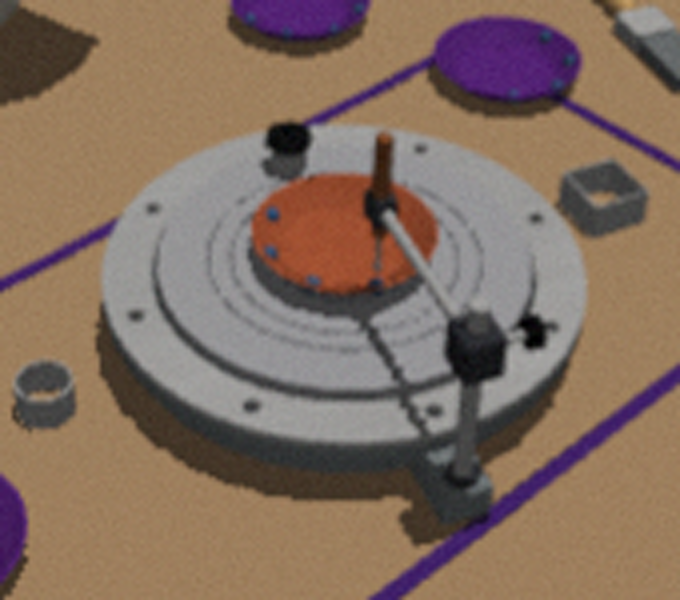

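```bash
python3 - <<'E'
from h import *
px=np.array([(218,157),(123,253),(123,388),(224,484),(362,482),(457,381),(452,246),(355,157)],float)
px=(px+.5)/4-.5+[180,95]
P=bp("top",px,.05)[:,:2]
# pin at 52mm; order is hole k ccw angle
from scipy.optimize import least_squares
def pts(p): 
    a=p[2]+np.arange(8)*np.pi/4
    return np.c_[p[0]+.143*np.cos(a),p[1]+.143*np.sin(a)]
r=least_squares(lambda p:(pts(p)-P).ravel(),[.566,0,.4])
print(r.x,np.degrees(r.x[2]),(r.fun.reshape(8,2)*1000).round(1))
c=r.x[:2]
q=bp("top",[((241+.5)/4-.5+180,(437+.5)/4-.5+95)],.086)[0]
d=q[:2]-c;print("cap",q,np.linalg.norm(d),np.degrees(np.arctan2(d[1],d[0])))
q=bp("scene",[((288+.5)/4-.5+180,(138+.5)/4-.5+150)],.086)[0]
d=q[:2]-c;print("cap scene",q,np.linalg.norm(d),np.degrees(np.arctan2(d[1],d[0])))
a=r.x[2]+3*np.pi/4
for k in range(0,10):
  b=a-k*np.pi/32; print(k,(c+.105*np.array([np.cos(b),np.sin(b)])).round(4))
s=status.observe();print(eyes.calibration("wrist"))
w=eyes.calibration("wrist");R=cv2.Rodrigues(w['rvec'])[0];C=-R.T@w['tvec']
print("cam in tool",np.array(s['orientation']).T@(C-s['tool_pos']), "axis in tool",np.array(s['orientation']).T@R.T[:,2])
E
```

```text
[ 0.56605882 -0.00107861  0.41148477] 23.576340940873102 [[-0.1 -0.3]
 [ 0.1 -0.1]
 [-0.3 -0.9]
 [-0.1  0.5]
 [ 0.5 -0.2]
 [-0.9  0.1]
 [-0.9 -0.2]
 [ 1.8  1.1]]
cap [0.4667948  0.03675319 0.086     ] 0.10622895404189775 159.13700609268273
cap scene [0.47249485 0.03608737 0.086     ] 0.10067535570311295 158.33577332366303
0 [0.4683 0.0373]
1 [0.4725 0.0467]
2 [0.4777 0.0556]
3 [0.4837 0.064 ]
4 [0.4904 0.0718]
5 [0.4979 0.0788]
6 [0.5061 0.0851]
7 [0.5148 0.0906]
8 [0.5241 0.0952]
9 [0.5337 0.0988]
{'fx': 330.6516039086342, 'fy': 330.6516039086342, 'cx': 253.0460723358772, 'cy': 187.753010810111, 'k1': -0.008368842688096607, 'rvec': array([-2.31456478,  1.74042385,  0.25664554]), 'tvec': array([-0.60022056, -0.03847732,  0.38024416])}
cam in tool [3.06169389e-05 2.93388779e-02 7.34248963e-02] axis in tool [ 5.24310791e-04  9.57295026e-01 -2.89112363e-01]
```

```bash
python3 -m creep '[[0,0,0,-4.6,0,4.2,-1],[0,0,0,-9.2,0,8.4,-1],[0,0,0,-13.8,0,12.5,-1],[0,0,0,-18.4,0,16.7,-1],[0,0,0,-23,0,20.9,-1],[0,0,0,-27.6,0,25.1,-1],[0,0,0,-32.2,0,29.3,-1],[0,0,0,-36.8,0,33.5,-1]]' 20
python3 - <<'E'
from h import *
s=status.observe();R=np.array(s['orientation']);p=np.array(s['tool_pos']);print(s['clock'],p,R.round(3),s['grip_width'],s['joints'])
print((R.T@(np.array([.4683,.0373,.293])-p)*100).round(2))
E
```

```text
clock: 1.85
tool_pos: [0.3864, -0.1281, 0.4051]
orientation: [[0.277, 0.001, 0.961], [-0.961, -0.001, 0.277], [0.001, -1.0, 0.001]]
wrist_force: [0.5, -0.7, -0.1]
grip_width: 0.0002
1.85 [ 0.38642374 -0.12811026  0.40506029] [[ 0.277  0.001  0.961]
 [-0.961 -0.001  0.277]
 [ 0.001 -1.     0.001]] 0.00019045617571541244 [-4.03702976e-01 -4.32510994e-01  1.69548635e+00 -9.02412444e-05
  1.87709947e+00  8.86621967e-01]
[-13.64  11.21  12.43]
```

```bash
python3 -m creep '[[0,0,0,-4,1,3.6,-1],[0,0,0,-8,2,7.2,-1],[0,0,0,-11.5,4,10.5,-1],[0,0,0,-13.6,7,12.4,-1],[0,0,0,-13.6,9,12.4,-1],[0,0,0,-13.6,9,12.4,-1]]'
python3 - <<'E'
from h import *
s=status.observe();R=np.array(s['orientation']);p=np.array(s['tool_pos']);print(s['clock'],p,R.round(3),s['grip_width'])
print((R.T@(np.array([.4683,.0373,.259])-p)*100).round(2))
for c in ["scene","wrist"]:
  im=eyes.capture(c); cv2.imwrite(f"pics/{c}1.png",im[:,:,::-1])
  c=="scene" and cv2.imwrite("pics/scz1.png",cv2.resize(im[130:280,180:350,::-1],(680,600),interpolation=cv2.INTER_CUBIC))
E
```

```text
clock: 2.6
tool_pos: [0.4675, 0.0364, 0.3133]
orientation: [[0.277, -0.002, 0.961], [-0.961, -0.001, 0.277], [0.001, -1.0, -0.002]]
wrist_force: [0.1, -0.7, 0.3]
grip_width: 0.0001
2.6 [0.46753751 0.03639553 0.31329551] [[ 0.277 -0.002  0.961]
 [-0.961 -0.001  0.277]
 [ 0.001 -1.    -0.002]] 8.619279338319304e-05
[-0.07  5.43  0.11]
```

View pics/scz1.png

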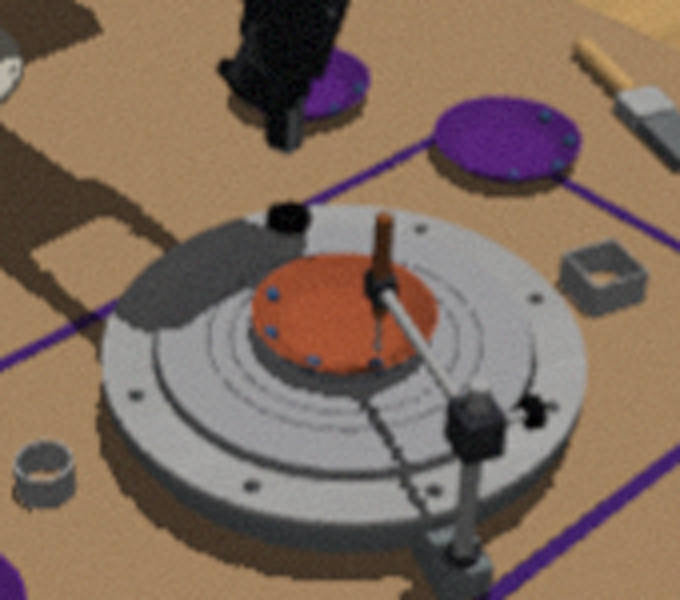

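View pics/wrist1.png

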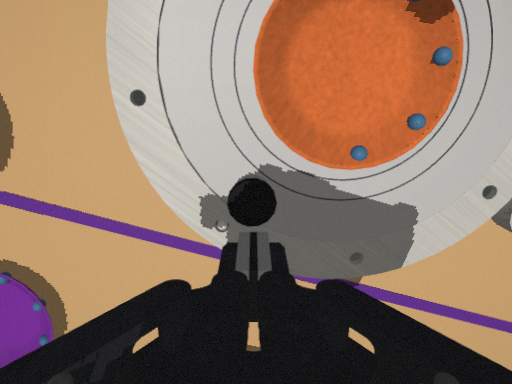

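```bash
python3 - <<'E'
from h import *
print(bp("wrist",[(252,202),(222,226),(138,97)],.086)[0], bp("wrist",[(222,226),(138,97),(489,192)],.051))
E
python3 -m creep '[[0,0,0,0,2,0,-1],[0,0,0,0,4,0.1,-1],[0,0,0,0,4.9,0.1,-1],[0,0,0,0,4.9,0.1,-1]]'
```

```text
[0.47149398 0.03713596 0.086     ] [[ 0.43460083  0.05068397  0.051     ]
 [ 0.51167576  0.13033163  0.051     ]
 [ 0.51646928 -0.13528046  0.051     ]]
clock: 3.2
tool_pos: [0.4687, 0.0361, 0.2656]
orientation: [[0.275, 0.0, 0.961], [-0.961, -0.001, 0.275], [0.001, -1.0, -0.0]]
wrist_force: [-0.6, 0.1, 0.2]
grip_width: 0.0
```

```bash
python3 -m creep '[[0,0,0,0,0.5,0,-1],[0,0,0,0,0.8,0,-1],[0,0,0,0,1.1,0,-1],[0,0,0,0,1.4,0,-1],[0,0,0,0,1.4,0,-1]]'
```

```text
clock: 3.82
tool_pos: [0.4688, 0.0361, 0.2529]
orientation: [[0.276, 0.001, 0.961], [-0.961, -0.001, 0.276], [0.001, -1.0, 0.001]]
wrist_force: [-3.6, 0.7, 7.2]
grip_width: -0.0001
```

```bash
python3 -m creep '[[0,0,0,0,0.2,0,-1],[0,0,0,0,0.4,0,-1],[0,0,0,0,0.4,0,-1]]'
```

```text
clock: 4.2
tool_pos: [0.4687, 0.0362, 0.2504]
orientation: [[0.276, 0.002, 0.961], [-0.961, -0.001, 0.276], [0.001, -1.0, 0.002]]
wrist_force: [-5.2, 0.6, 8.8]
grip_width: 0.0001
```

```bash
cat > arc.py <<'E'
from h import *
import sys
s=status.observe();R=np.array(s['orientation']);p=np.array(s['tool_pos'])
c=np.array([.5662,-.0008]);d=p[:2]-c;r=np.hypot(*d);a=np.degrees(np.arctan2(d[1],d[0]));print(s['clock'],p,r,a,s['wrist_force'])
rt=.105
for k in sys.argv[1:]:
  b=np.radians(a-float(k)); q=c+rt*np.array([np.cos(b),np.sin(b)])
  print(k,(R.T@np.r_[q-p[:2],0]*100).round(2))
E
python3 arc.py 3 6 9 12 15 18 21 24
```

```text
4.2 [0.46873343 0.03622463 0.25042649] 0.10426195671480537 159.19971624981085 [-5.22612351  0.62063367  8.75834217]
3 [-0.48 -0.    0.28]
6 [-0.89 -0.    0.64]
9 [-1.28 -0.    1.03]
12 [-1.65  0.    1.43]
15 [-2.01  0.    1.86]
18 [-2.33  0.    2.3 ]
21 [-2.64  0.    2.75]
24 [-2.92  0.    3.23]
```

```bash
python3 -m creep '[[0,0,0,0,0.2,0,-1],[0,0,0,-0.45,0.2,0.3,-1],[0,0,0,-0.89,0.2,0.64,-1],[0,0,0,-1.28,0.2,1.03,-1],[0,0,0,-1.65,0.2,1.43,-1],[0,0,0,-2.01,0.2,1.86,-1],[0,0,0,-2.01,0.2,1.86,-1]]'
python3 - <<'E'
from h import *
for c,r in [("scene",(130,280,180,350)),("wrist",None),("top",(95,245,180,330))]:
  im=eyes.capture(c)
  if r: im=cv2.resize(im[r[0]:r[1],r[2]:r[3]],None,fx=3.5,fy=3.5,interpolation=cv2.INTER_CUBIC)
  cv2.imwrite(f"pics/{c}2.png",im[:,:,::-1])
E
python3 arc.py 5 10 15 20 25 30 35 
```

```text
clock: 5.08
tool_pos: [0.4819, 0.061, 0.2509]
orientation: [[0.276, 0.007, 0.961], [-0.961, -0.0, 0.276], [0.002, -1.0, 0.007]]
wrist_force: [0.3, 1.6, 8.5]
grip_width: 0.0001
5.225 [0.48187894 0.06098511 0.2509565 ] 0.10453439914581507 143.7684121537115 [0.07297272 0.11954588 7.90967904]
5 [-0.57  0.    0.72]
10 [-1.03  0.01  1.51]
15 [-1.42  0.01  2.34]
20 [-1.73  0.02  3.2 ]
25 [-1.98  0.02  4.08]
30 [-2.14  0.03  4.98]
35 [-2.22  0.04  5.9 ]
```

View pics/wrist2.png

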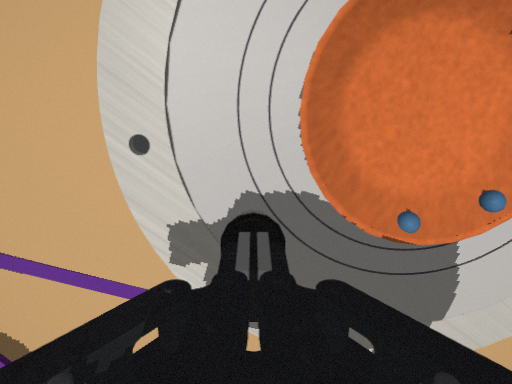

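View pics/scene2.png

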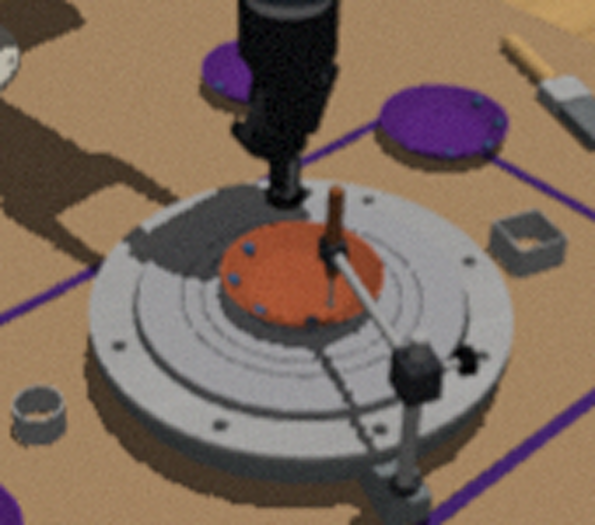

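```bash
python3 -m creep '[[0,0,0,-0.5,0.15,0.6,-1],[0,0,0,-0.9,0.2,1.25,-1],[0,0,0,-1.25,0.2,1.95,-1],[0,0,0,-1.56,0.2,2.7,-1],[0,0,0,-1.82,0.2,3.5,-1],[0,0,0,-2,0.2,4.15,-1],[0,0,0,-2.05,0.2,4.35,-1],[0,0,0,-2.05,0.2,4.35,-1]]'
python3 - <<'E'
from h import *
for c,r in [("scene",(130,280,180,350)),("wrist",None),("top",(95,245,180,330))]:
  im=eyes.capture(c)
  if r: im=cv2.resize(im[r[0]:r[1],r[2]:r[3]],None,fx=3.5,fy=3.5,interpolation=cv2.INTER_CUBIC)
  cv2.imwrite(f"pics/{c}3.png",im[:,:,::-1])
E
python3 arc.py 1 2 3 4 5 6 
```

```text
clock: 6.22
tool_pos: [0.5188, 0.0929, 0.2515]
orientation: [[0.276, 0.011, 0.961], [-0.961, 0.001, 0.276], [0.003, -1.0, 0.011]]
wrist_force: [-0.8, 0.3, 8.3]
grip_width: -0.0001
6.375 [0.51869577 0.09291973 0.25156464] 0.10507159832315066 116.87933182427668 [-0.39009409  0.22772182  8.3283489 ]
1 [-0.03  0.    0.18]
2 [-0.06  0.    0.36]
3 [-0.08  0.01  0.54]
4 [-0.11  0.01  0.73]
5 [-0.13  0.01  0.91]
6 [-0.14  0.01  1.09]
```

View pics/wrist3.png

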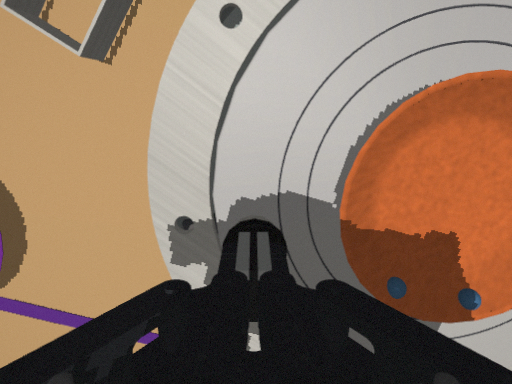

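View pics/scene3.png

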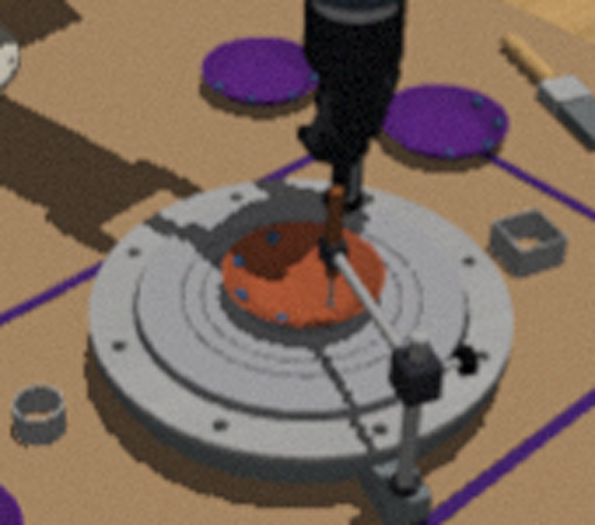

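View pics/top3.png

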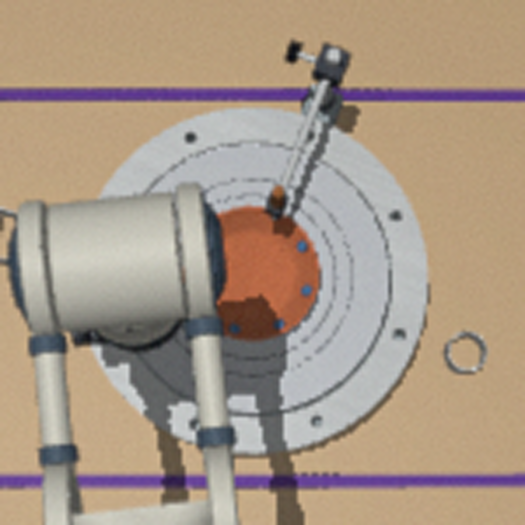

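```bash
python3 - <<'E'
from h import *
o=np.array([180,95])
def blobs(im,cal=None):
    h=cv2.cvtColor(im[:,:,::-1].copy(),cv2.COLOR_BGR2HSV)
    m=((h[...,0]>95)&(h[...,0]<125)&(h[...,1]>90)&(h[...,2]>60)).astype(np.uint8)
    n,l,s,c=cv2.connectedComponentsWithStats(m)
    return [(tuple(c[i].round(1)),s[i][4]) for i in range(1,n) if s[i][4]>=3]
a=cv2.imread("pics/top0.png")[:,:,::-1]
b=eyes.capture("top")
A=[q for q in blobs(a) if 215<q[0][0]<290 and 140<q[0][1]<210]
B=[q for q in blobs(b) if 215<q[0][0]<290 and 140<q[0][1]<210]
print(A);print(B)
c=np.array([.566,-.001])
for S in (A,B):
    for q in S:
        P=bp("top",[q[0]],.068)[0][:2]-c; print(np.hypot(*P).round(4),np.degrees(np.arctan2(P[1],P[0])).round(1))
E
```

```text
[((np.float64(266.5), np.float64(166.5)), np.int32(4)), ((np.float64(266.8), np.float64(179.0)), np.int32(4))]
[((np.float64(265.8), np.float64(165.0)), np.int32(4)), ((np.float64(267.3), np.float64(177.3)), np.int32(3)), ((np.float64(246.5), np.float64(188.5)), np.int32(4))]
0.0503 -65.5
0.0502 -112.3
0.0505 -59.5
0.0499 -105.9
0.0522 160.5
```

```bash
python3 - <<'E'
from h import *
im=cv2.imread("pics/wrist3.png")
cv2.imwrite("pics/w3z.png",cv2.resize(im[180:300,150:320],None,fx=4.5,fy=4.5,interpolation=cv2.INTER_CUBIC))
E
```

```text
(no output)
```

View pics/w3z.png

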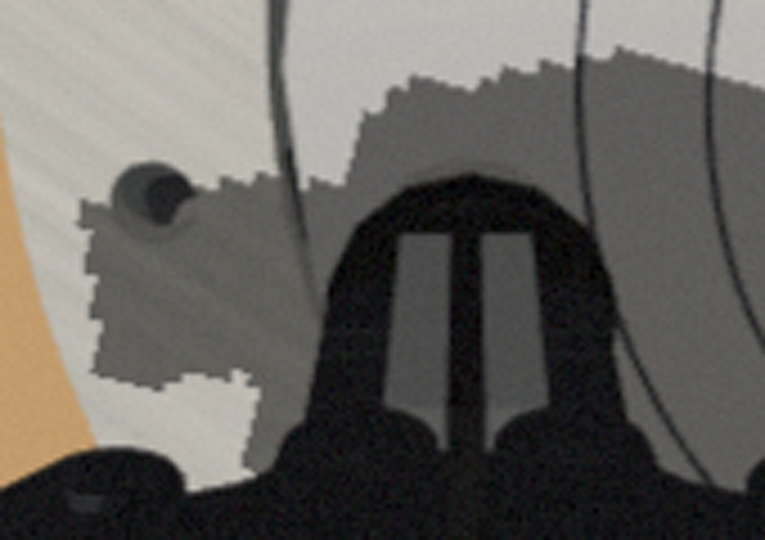

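```bash
python3 - <<'E'
from h import *
z=np.array([(470,177),(330,292),(608,272),(350,245),(404,190),(540,189),(590,232),(375,212)],float)
px=(z+.5)/4.5-.5+[150,180]
P=bp("wrist",px,.078)[:,:2]
from scipy.optimize import least_squares
r=least_squares(lambda p:np.hypot(*(P-p).T)-.016,P.mean(0));print(r.x,r.fun.round(4))
H=bp("wrist",[((153+.5)/4.5-.5+150,(202+.5)/4.5-.5+180),(231,15)],.05)[:,:2]
print(H)
c=np.array([.566,-.001])
for q in (r.x,*H):
    d=q-c;print(np.hypot(*d),np.degrees(np.arctan2(d[1],d[0])))
s=status.observe();print(s['tool_pos'])
# center from 2 holes r=.143
m=(H[0]+H[1])/2;v=H[1]-H[0];L=np.hypot(*v);n=np.array([v[1],-v[0]])/L
print(L, 2*.143*np.sin(np.pi/8)); C=m+n*.143*np.cos(np.pi/8);print(C)
for q in (r.x,*H):
    d=q-C;print(np.hypot(*d),np.degrees(np.arctan2(d[1],d[0])))
E
```

```text
[0.51948469 0.09170798] [ 0.0001 -0.0004 -0.0007 -0.0005  0.0004  0.0003 -0.0002 -0.    ]
[[0.5101509  0.13046457]
 [0.62069744 0.13249106]]
0.10372292158367635 116.6447540024159
0.1428357675383447 113.0168743062389
0.14426252050930527 67.71882545775112
[0.51870003 0.09291768 0.2515394 ]
0.11056511807585863 0.10944746165641567
[ 0.56784563 -0.00061476]
0.10422221544812442 117.64666224881863
0.14321478491421188 113.75675515368285
0.14321478491421197 68.34365117208539
```

```bash
python3 -m creep '[[0,0,0,-0.05,0.2,0.3,-1],[0,0,0,-0.1,0.2,0.66,-1],[0,0,0,-0.1,0.2,0.66,-1],[0,0,0,-0.1,0.2,0.66,-1]]'
python3 - <<'E'
from h import *
im=eyes.capture("wrist")
cv2.imwrite("pics/w4z.png",cv2.resize(im[180:300,150:320,::-1],None,fx=4.5,fy=4.5,interpolation=cv2.INTER_CUBIC))
E
python3 arc.py 1
```

```text
clock: 6.92
tool_pos: [0.5254, 0.0961, 0.2519]
orientation: [[0.276, 0.016, 0.961], [-0.961, 0.002, 0.276], [0.002, -1.0, 0.016]]
wrist_force: [-1.1, 1.1, 7.6]
grip_width: 0.0
6.975 [0.52535269 0.09609985 0.25192097] 0.10515742395794053 112.85744548574114 [-0.83633527  0.94895348  8.49007663]
1 [-0.    0.    0.18]
```

View pics/w4z.png

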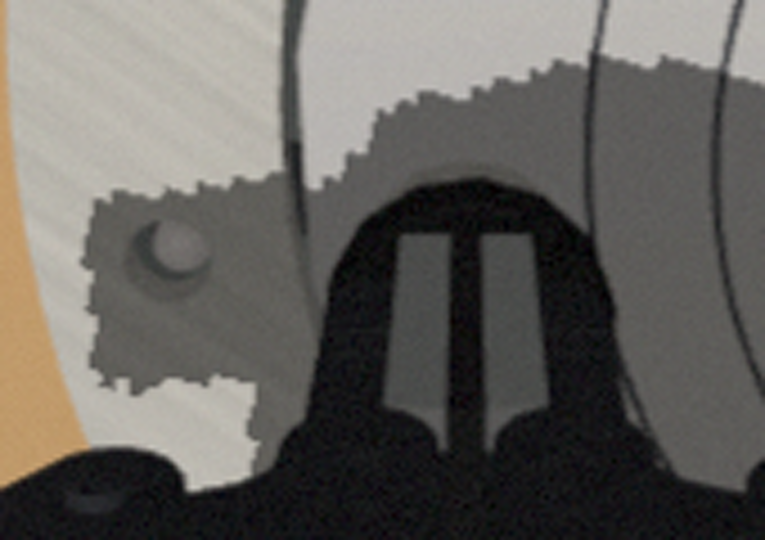

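```bash
python3 -m creep '[[0,0,0,0,-0.2,0,-1],[0,0,0,0,-0.5,0,-1],[0,0,0,0,-0.8,0,-1],[0,0,0,0,-1.1,0,-1],[0,0,0,0,-2,0,-1],[0,0,0,0,-5,0,-1],[0,0,0,0,-8,0,-1],[0,0,0,0,-8,0,-1]]'
python3 - <<'E'
from h import *
im=eyes.capture("wrist"); cv2.imwrite("pics/w5.png",im[:,:,::-1])
E
```

```text
clock: 7.98
tool_pos: [0.5245, 0.096, 0.3353]
orientation: [[0.276, 0.021, 0.961], [-0.961, 0.003, 0.276], [0.003, -1.0, 0.021]]
wrist_force: [-0.2, 0.1, 0.6]
grip_width: 0.0003
```

View pics/w5.png

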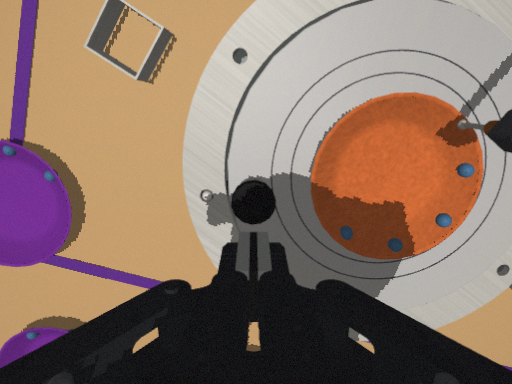

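Pin looks seated (light disc in the hole at (206,195)), cap at (252,202). I'll retreat so the other cameras see it and verify.

```bash
python3 - <<'E'
from h import *
for z in (.086,.079): print(z,bp("wrist",[(252.5,202)],z)[0])
print(bp("wrist",[(206,195.5)],.052)[0])
E
python3 -m creep '[[0,0,0,3,-2,-3,-1],[0,0,0,7,-4,-6,-1],[0,0,0,11,-6,-9,-1],[0,0,0,15,-7,-12,-1],[0,0,0,19,-7,-14,-1],[0,0,0,23,-7,-15,-1],[0,0,0,26,-7,-16,-1],[0,0,0,26,-7,-16,-1]]'
python3 - <<'E'
from h import *
for c,r in [("scene",(130,280,180,350)),("top",(95,245,180,330))]:
  im=eyes.capture(c)
  im=cv2.resize(im[r[0]:r[1],r[2]:r[3]],None,fx=4,fy=4,interpolation=cv2.INTER_CUBIC)
  cv2.imwrite(f"pics/{c}6.png",im[:,:,::-1])
print(status.observe()['tool_pos'])
E
```

```text
0.086 [0.52613001 0.09597967 0.086     ]
0.079 [0.52391728 0.09533151 0.079     ]
[0.51036975 0.13012851 0.052     ]
clock: 9.02
tool_pos: [0.4408, -0.2001, 0.3988]
orientation: [[0.273, 0.015, 0.962], [-0.962, 0.004, 0.273], [0.001, -1.0, 0.015]]
wrist_force: [-0.2, -0.2, -0.6]
grip_width: -0.0001
[ 0.44111956 -0.19824711  0.39966736]
```

View pics/scene6.png

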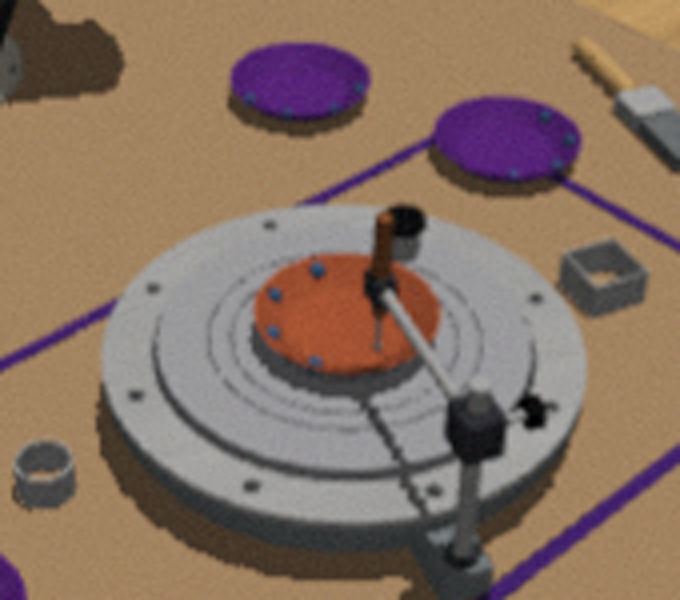

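View pics/top6.png

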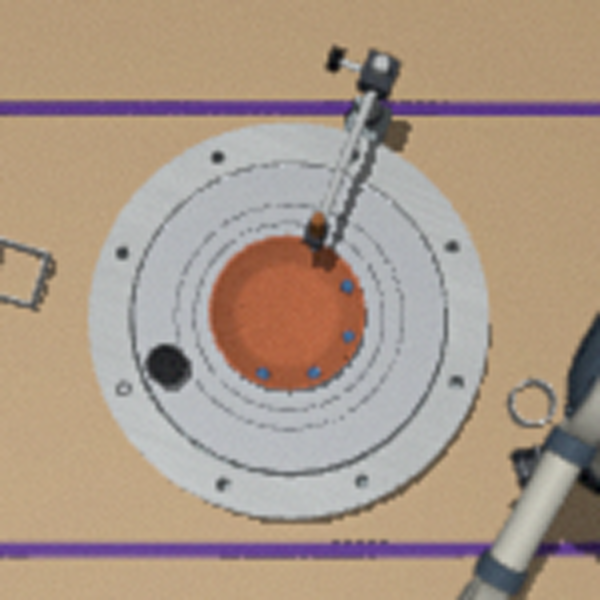

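```bash
python3 -m creep '[[0,0,0,0,0,0,-1],[0,0,0,0,0,0,-1]]'; python3 -c "
from rig import workorder; print(workorder.close_job())"
```

```text
clock: 9.38
tool_pos: [0.4413, -0.1974, 0.3995]
orientation: [[0.277, 0.016, 0.961], [-0.961, 0.004, 0.277], [0.001, -1.0, 0.017]]
wrist_force: [-0.9, 0.1, -0.5]
grip_width: -0.0
the job is handed in; nothing more can be done
None
```

I pressed the plunger with the closed fingertips (about 9 N, roughly 9 mm down). I then turned the wheel clockwise along its arc to the next hole, lifted straight off and moved the arm clear. The job was handed in at 9.4 s.

- **Pin and plunger:** The last pictures show the light pin nose in the next hole. The cap stands as high above its boss as it did at the start. I judged this by eye and did not measure the plunger travel.
- **Dish and surroundings:** The dish and its beads turned about 45° with the wheel. The dish sits within about 3 mm of where it was. The two cutters and the part of the brush that showed looked unmoved. The roller, jar and tub were not checked again; the arm stayed well away from them.
- **Disagreement:** Near the end, finger travel put the next hole 2.7° away, the wrist picture about 3.7°, and the bead angles about 4.6°. I moved about 4° and the pin sat in the hole.

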